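Set the dry-air valve of the test bench: shut to the stop, then two turns open, and hold

TASK

Set the dry-air valve on the test bench by the upright handle of its handwheel: turn it clockwise (seen from above) until the valve is shut against its stop, then back it off by exactly two full turns anticlockwise. The job ends HOLDING: the program finishes with the gripper still gripping the handle there and keeping the wheel still, without letting go. Leave the things lying around the valve where they are.

Things in the scene. Friction and masses are not known exactly. Their poses are not given: they have to be found in the camera images.
- station: Valve station, fixed: aluminium base plate 110 mm (own x) by 270 mm (own y, -110 to +160), 10 mm thick, with a brass globe valve, stem and handwheel upright over the origin, an inlet fitting towards own -y and a pressure gauge lying face up (60 mm across, top 95 mm above the bench) 115 mm from the stem towards own +y. Origin: on the bench under the stem, z up. Its place and yaw (up to 40 degrees) vary.
- hub (a point): Point on the handwheel's vertical turning axis, at the top of its hub, 128 mm above the bench. Wheel: bare aluminium, 122 mm across, three spokes, non-rising (keeps its height as it turns); rim bar 12 mm thick, its top 126 mm above the bench; hub nut top 131 mm. Axes as station.
- wheel (a joint): Handwheel angle, rad: 0 = shut against a rigid stop; grows as it opens, anticlockwise from above; two turns open = 12.566; far stop 31.4. At whole turns the handle lies towards the station's own +x from the axis. Starts 0.5 to 1.5 turns open. Steady drag 0.12 N m plus 0.03 N m per rad/s (2 to 4 N at the handle); stays where it is left.
- handle: Crank handle: black upright grip on the wheel's rim, 20 mm in diameter, 50 mm tall, its axis vertical and 55 mm from the wheel's axis. It spins freely on the wheel, so a gripper can hold it fast from above and carry it round the circle without turning the wrist. Origin: centre of its underside, 129 mm above the bench; top at 179 mm.
- handle_mid (a point): Point on the handle's axis, 30 mm above its underside (159 mm above the bench): a good height to grip.
- screwdriver: Bystander: a loose screwdriver lying on the bench near the valve. Leave it alone.
- module: Bystander: a loose metal plug-in module, 82 by 18 by 12 mm, lying on the bench. Leave it alone.
- caps_jar: Bystander: a loose closed jar, 48 mm across and 55 mm tall, standing on the bench. Leave it alone.

How it is judged:
By the outcome, as a careful person would: the job done as asked, in the order asked, and still so for the second after the job is handed in, while the arm keeps its last pose, push and grip.
It also fails if it takes over 61 s, if anything falls off the work surface, if the arm or the gripper's body presses on something with over 40 N, if the wrist force passes 120 N, or if a joint passes its speed limit or range.

ROBOT

A 6-joint arm with a two-finger parallel gripper is mounted at the origin on the work surface. World frame = base frame: x ahead of the robot, y to its left, z up, the work surface at z = 0. Lengths are in mm, angles in rad, forces in N, time in s.
With the tool pointing down it reaches from about 275 to 1000 mm from the base axis. Payload 8.4 kg.
Tool frame: the origin (TCP) lies midway between the tips of the shut fingers; the grasp point (between the pads) lies r.grasp_offset behind it (r.grasp_offset is the distance from the TCP to the grasp point, in mm); z points along the fingers, y is the direction in which the jaws open and shut (so a half turn about z gives the same grasp; the last joint's range is limited). The gripper opens to 85 mm and grips with 20 to 120 N. Pads are 22 mm wide; open, the fingers measure 114 mm over their backs; the gripper's body (76 mm by 85 mm) begins 54 mm behind the grasp point. The pads swing forward as they close: fully open they stand 13 mm farther back than shut.
Start: joints at [1.252, 0.353, 1.633, -0, 1.155, -0.002], TCP at [194.703, 593.901, 231.281] pointing down, gripper open.
Joint ranges: [-2.63, 2.63], [-0.92, 2.1], [0.06, 2.66], [-1.3, 4.44], [0, 2.69], [-3.02, 3.02]. Speed limits (rad/s): [2.22, 2.22, 2.79, 3.14, 3.14, 3.14].

INTERFACE

Orientations are given as [roll, pitch, yaw] about the fixed x, y, z axes, in that order (R = Rz(yaw) Ry(pitch) Rx(roll)).
In Python, from rig import r gives the robot as it stands.
- The arm moves only by the tool jog_arm, never from a script. Its argument "series" is a list that holds one entry, the list of rows, each a list of 7 numbers: the shift along the tool's x, y, z in cm, then the turn, a rotation vector about the tool's x, y, z in degrees, then the finger opening in cm, from 0 to 8.54. A call has 1 to 5 rows; each row is the pose to reach, as a shift and turn from the pose commanded when the call began, along the tool's axes at that moment; what a row does not reach only later rows make up. A row lasts 1/8 s, in which the tool goes at most 62.5 mm and 10.7 degrees, less where a joint would pass 70% of its speed; a pose out of reach is approached as far as the arm can. A call with a gripper value outside its range is refused whole. The fingers move at their own pace and stop on an object; "newtons" is the grip in N (left out, the last holds). Time passes only in rows, so rows that repeat a pose let the fingers close. It gives the time, the measured TCP pose, the force and the opening at its end, in the units of the state.
- r.sense(): the state, without advancing time (a new reading comes with each control period).
- r.grab_frame(name): name is "side" or "top"; returns the picture (384x512x3 uint8, red, green, blue); there is no depth.
- r.calibration(name): a dict with "mtx" (3x3 intrinsics, pixels), "origin" and "attitude" of the camera in the world. Camera axes: x right, y down, z forward; pixel columns grow to the right and rows downward; lengths in mm; the calibration is good to about 2 mm. A picture is of the moment at which its call begins. calibration takes no time and is no camera call.
- r.sign_off(): hands the job in, once; it reports no verdict.
The state is a dict: "clock": time; "qpos": joint angles; "qvel": joint speeds; "joint_efforts": joint torques, N m; "eef_pos": TCP position; "tcp_rot": TCP orientation; "contact_force": force on the tool from outside, world axes, zero at the start; "wrist_torque": the same for the moment, N m; "opening": opening from 0.0 (shut) to 1.0 (fully open).
Only numpy, scipy, OpenCV 4.12 (cv2) and the standard library are available. Lean on these libraries where they do the work, as an engineer would, in place of code of your own. Each camera call takes 0.05 s, during which the arm holds its last target.

## Working session

There is one attempt and no reset: what is moved stays moved. The work goes in short steps, Python scripts to look and compute and a tool call to move; the robot and the scene stay as the last step left them, time stands still between calls to the robot, and variables do not carry over. Pictures are saved under pics/ and viewed, and the job is handed in when it is done.

Besides the shell and the picture viewer there is one more tool, called after "Call:" by a JSON object that holds its "fn" and its "kwargs". jog_arm: Moves the arm, as the interface text tells. Its arguments: {"type":"object","properties":{"series":{"type":"array","items":{"type":"array","items":{"type":"array","items":{"type":"number"}}}},"newtons":{"type":"number"}},"required":["series"]}

```bash
mkdir -p pics; ls; python3 - <<'E'
from rig import r
import cv2
print(r.sense(), r.grasp_offset)
for n in("side","top"):
    c=r.calibration(n);print(n,c)
    cv2.imwrite(f"pics/{n}0.png",r.grab_frame(n)[:,:,::-1])
E
```

```text
pics
{'clock': 0.0, 'qpos': array([ 1.25158186e+00,  3.53630807e-01,  1.63415711e+00, -1.63690889e-05,
        1.15524666e+00, -2.40916229e-03]), 'qvel': array([ 0.0013172 , -0.00300098, -0.00034827, -0.00154641,  0.0011058 ,
        0.00121202]), 'joint_efforts': array([ 1.79626106e-03, -6.05240250e+01, -3.42074239e+01,  2.04429284e-05,
        9.23693151e-03,  6.07884942e-08]), 'eef_pos': array([194.55968022, 593.41452028, 230.56270635]), 'tcp_rot': array([-3.14015069e+00,  1.14925709e-05,  2.82479397e+00]), 'contact_force': array([ 0.01805599, -0.02502537, -0.21919921]), 'wrist_torque': array([ 0.02328478, -0.02223418, -0.0189064 ]), 'opening': 1.001292631319736} 18.700000000000003
side {'mtx': array([[466.19163159,   0.        , 248.90012801],
       [  0.        , 466.19163159, 187.99959953],
       [  0.        ,   0.        ,   1.        ]]), 'origin': array([  21.48180586, -668.10533503,  849.36911832]), 'attitude': array([-2.25997473e+00,  1.48484077e-03, -7.00748331e-01])}
top {'mtx': array([[479.15936382,   0.        , 247.44408336],
       [  0.        , 479.15936382, 187.31284923],
       [  0.        ,   0.        ,   1.        ]]), 'origin': array([ 319.28979922,   33.46526956, 1240.16094079]), 'attitude': array([-2.91512979e+00,  7.68379897e-04, -1.66714296e+00])}
```

View pics/side0.png

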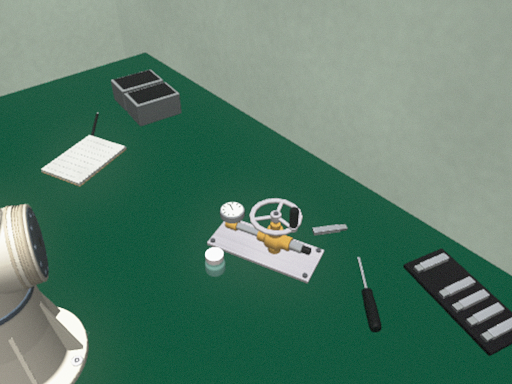

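View pics/top0.png

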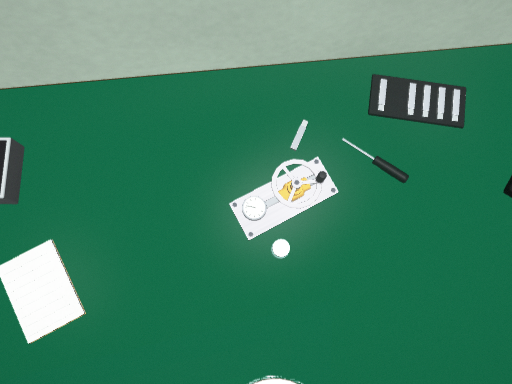

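The side view shows the wheel near (276,217), with the black handle at (295,217). In the top view the hub is near (296,183), the handle at (321,177) and the gauge at (255,208). I'll zoom in and measure.

```bash
cat > h.py <<'E'
import numpy as np, cv2
from scipy.spatial.transform import Rotation as R
from rig import r
def cam(n):
    c=r.calibration(n); return c['mtx'],np.array(c['origin']),R.from_euler('xyz',c['attitude']).as_matrix()
def ray(n,uv):
    K,o,M=cam(n); d=M@np.linalg.solve(K,[uv[0],uv[1],1]); return o,d/np.linalg.norm(d)
def plane(n,uv,z):
    o,d=ray(n,uv); return o+d*(z-o[2])/d[2]
def tri(a,b):
    o1,d1=ray('side',a);o2,d2=ray('top',b)
    s=np.linalg.lstsq(np.c_[d1,-d2],o2-o1,rcond=None)[0]
    p,q=o1+s[0]*d1,o2+s[1]*d2
    return (p+q)/2,np.linalg.norm(p-q)
def proj(n,P):
    K,o,M=cam(n); v=K@(M.T@(np.asarray(P)-o)); return v[:2]/v[2]
E
python3 - <<'E'
import cv2
a=cv2.imread('pics/side0.png');b=cv2.imread('pics/top0.png')
s=a[185:285,200:335];t=b[145:245,220:355]
o=cv2.resize(cv2.hconcat([s]),None,fx=5.5,fy=5.5,interpolation=cv2.INTER_CUBIC);cv2.imwrite('pics/sz.png',o)
cv2.imwrite('pics/tz.png',cv2.resize(t,None,fx=5.5,fy=5.5,interpolation=cv2.INTER_CUBIC))
E
```

```text
(no output)
```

View pics/sz.png

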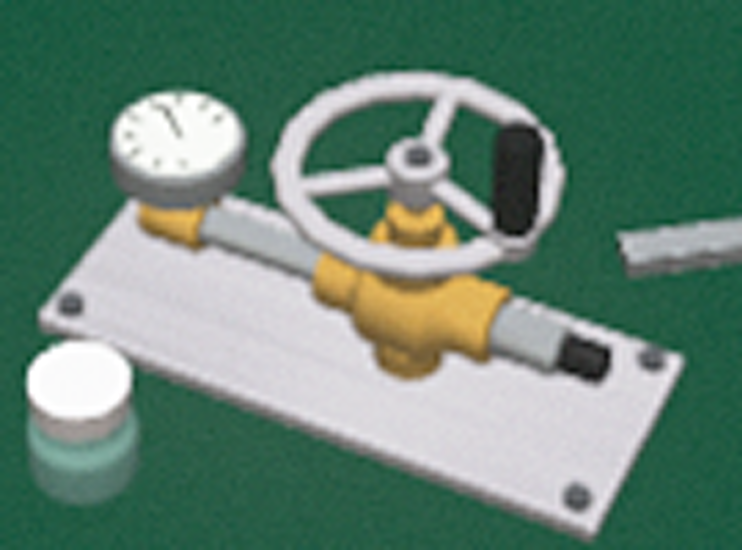

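View pics/tz.png

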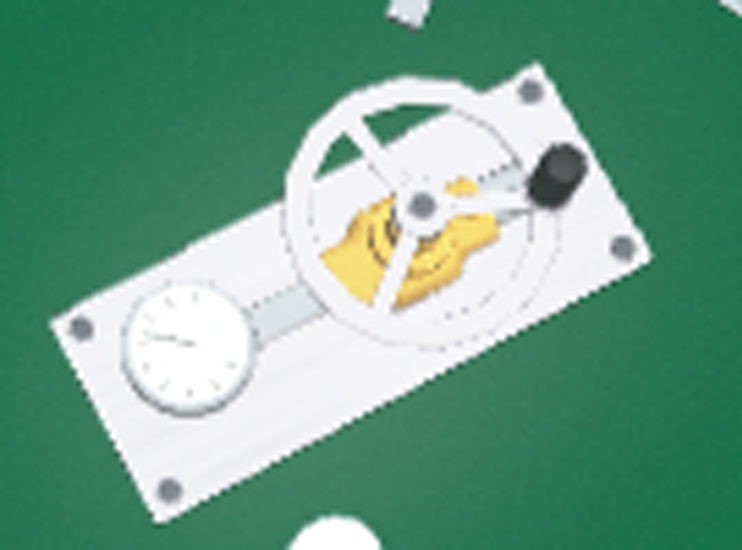

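```bash
python3 - <<'E'
from h import *
f=lambda n,x,y:(np.array([200,185]) if n=='side' else np.array([220,145]))+np.array([x,y])/5.5-.41
S=lambda x,y:f('side',x,y);T=lambda x,y:f('top',x,y)
hub=tri(S(418,156),T(423,206));print('hubtop',hub)
print('handle top',tri(S(521,131),T(567,162)));print('handle bot',tri(S(514,230),T(541,194)))
# masks
for n in('side','top'):
    im=cv2.imread(f'pics/{n}0.png');m=(im.max(2)<60).astype(np.uint8)
    k,l,st,c=cv2.connectedComponentsWithStats(m)
    for i in range(1,k):
        if 15<st[i,4]<3000 and 215<c[i][0]<340 and 150<c[i][1]<280: print(n,st[i],c[i])
print('gauge',tri(S(178,138),T(188,345)))
sc={n:[plane(n,f(n,*p),10) for p in L] for n,L in {'top':[(81,329),(531,92),(622,248),(169,490)],'side':[(70,305),(653,360),(577,497)]}.items()}
for n in sc: print(n,np.round(sc[n],1))
a=sc['top'];d=(a[0]-a[1])+(a[3]-a[2]);print('yaw(+y dir) ',np.degrees(np.arctan2(-d[0],d[1])))
d=(a[3]-a[0])+(a[2]-a[1]); print('x dir', np.degrees(np.arctan2(d[1],d[0])))
print('hub128 top',plane('top',T(423,206),131),'side',plane('side',S(418,156),131))
print('module',plane('top',(300,135),6),'jar',plane('top',(281,248),55))
E
```

```text
hubtop (array([ 574.55436214, -107.31958918,  128.98838886]), np.float64(2.7386460232707086))
handle top (array([ 575.69157964, -162.54084169,  180.21959438]), np.float64(2.6389591692025474))
handle bot (array([ 577.16203595, -160.45030535,  123.6423858 ]), np.float64(0.5316809901992753))
side [289 208  10  20 151] [293.44370861 217.1986755 ]
side [301 247  10   7  46] [305.67391304 249.95652174]
gauge (array([530.4995498 ,  -1.09702754,  91.30965377]), np.float64(2.392818815507133))
top [[ 559.2   45.7   10. ]
 [ 654.7 -182.1   10. ]
 [ 573.5 -215.5   10. ]
 [ 478.7   11.6   10. ]]
side [[ 476.1   14.3   10. ]
 [ 653.2 -179.7   10. ]
 [ 571.8 -212.8   10. ]]
yaw(+y dir)  22.70326914009812
x dir -157.3272348572525
hub128 top [ 575.31087762 -107.78091057  131.        ] side [ 571.60637082 -108.48542035  131.        ]
module [ 733.56842599 -148.77047894    6.        ] jar [430.34393624 -59.49135314  55.        ]
```

Checks agree: 
- Hub is at about (574.5, -107.7), with measured height 129 against 131. 
- Handle is at about (576, -161.5), top at 180, radius 54. 
- Station yaw is 22.7°, and the gauge lies 115 mm off as stated. 
- Handle bearing is -88.4°, so the wheel is about 249° (0.69 turn) open.

Next I move over the handle, turning the tool to yaw π/2 so the jaws open along world x, which is tangential there.

Call:
{"fn": "jog_arm", "kwargs": {"series": [[[-5, -5, 0, 0, 0, 10, 8.5], [-9, -9, 0, 0, 0, 20, 8.5], [-13, -13, 0, 0, 0, 30, 8.5], [-17, -17, 0, 0, 0, 40, 8.5], [-21, -21, 0, 0, 0, 50, 8.5]]], "newtons": 60}}

```text
clock: 0.72
eef_pos: [329.3, 327.2, 231.2]
tcp_rot: [3.142, 0.0, 1.947]
contact_force: [0.8, -0.7, 0.0]
opening: 0.989
```

Call:
{"fn": "jog_arm", "kwargs": {"series": [[[-6, 0.5, 0, 0, 0, 5, 8.5], [-12, 1, 0, 0, 0, 10, 8.5], [-18, 1.6, 0, 0, 0, 15, 8.5], [-24, 2.1, 0, 0, 0, 20, 8.5], [-30, 2.6, 0, 0, 0, 21.8, 8.5]]]}}

```text
clock: 1.35
eef_pos: [465.1, 58.2, 231.3]
tcp_rot: [3.141, -0.0, 1.57]
contact_force: [0.8, 1.1, 0.8]
opening: 0.995
```

```bash
python3 -c "
from rig import r
print(r.sense())"
```

```text
{'clock': 1.35, 'qpos': array([1.21230345e-01, 1.06686502e-01, 1.95562892e+00, 1.40130083e-04,
       1.07904438e+00, 1.22244116e-01]), 'qvel': array([-1.00450287,  0.22430929, -0.2567958 ,  0.002118  ,  0.0237654 ,
       -0.77118778]), 'joint_efforts': array([  6.77872986, -43.84399295, -29.58004475,  -0.18023808,
         0.3336727 ,   1.56928204]), 'eef_pos': array([465.11990135,  58.21824962, 231.30278745]), 'tcp_rot': array([ 3.14137661e+00, -1.51012849e-04,  1.56971642e+00]), 'contact_force': array([0.82446932, 1.0991559 , 0.78680318]), 'wrist_torque': array([ 0.05228087,  0.01197032, -0.040062  ]), 'opening': 0.9945924180227396}
```

Call:
{"fn": "jog_arm", "kwargs": {"series": [[[-5.5, 2.8, 0, 0, 0, 0, 8.5], [-11, 5.6, 0, 0, 0, 0, 8.5], [-17, 8.5, 0, 0, 0, 0, 8.5], [-22.1, 11.1, 0, 0, 0, 0, 8.5], [-22.1, 11.1, 0, 0, 0, 0, 8.5]]]}}

```text
clock: 1.98
eef_pos: [577.0, -164.4, 230.6]
tcp_rot: [3.141, 0.001, 1.568]
contact_force: [-1.3, 0.3, -0.7]
opening: 0.995
```

```bash
python3 - <<'E'
from h import *
s=r.sense();print(s['eef_pos'],s['contact_force'],s['tcp_rot'])
a=r.grab_frame('side')[:,:,::-1];b=r.grab_frame('top')[:,:,::-1]
cv2.imwrite('pics/s1.png',a);cv2.imwrite('pics/t1.png',b)
z=lambda i,x,y:cv2.resize(i[y:y+130,x:x+130],None,fx=3,fy=3,interpolation=cv2.INTER_CUBIC)
cv2.imwrite('pics/z1.png',cv2.hconcat([z(a,215,140),z(b,250,120)]))
E
```

```text
[ 576.98080771 -164.39697308  230.63936686] [-1.30163746  0.2721672  -0.70545873] [3.14135204e+00 7.88101949e-04 1.56798667e+00]
```

View pics/z1.png

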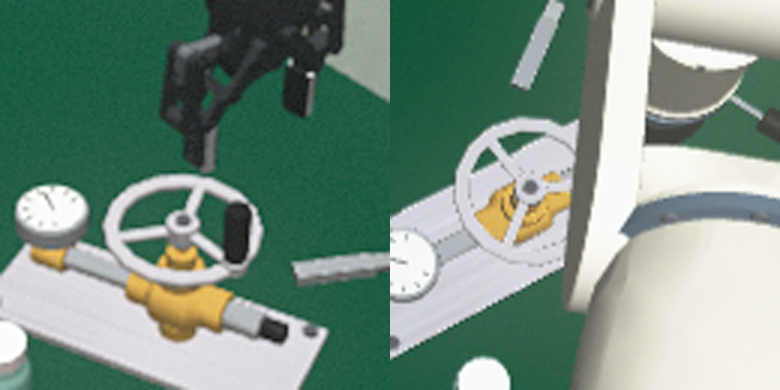

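The gripper stands over the handle with open jaws on either side along x, and the wheel is unchanged. I'll lower part way, let it settle and check.

Call:
{"fn": "jog_arm", "kwargs": {"series": [[[0, 0, 1, 0, 0, 0, 8.5], [0, 0, 3, 0, 0, 0, 8.5], [0, 0, 4, 0, 0, 0, 8.5], [0, 0, 4, 0, 0, 0, 8.5], [0, 0, 4, 0, 0, 0, 8.5]]]}}

```text
clock: 2.7
eef_pos: [576.1, -160.5, 191.8]
tcp_rot: [3.141, 0.0, 1.572]
contact_force: [-0.0, 0.2, -0.0]
opening: 0.997
```

```bash
python3 - <<'E'
from h import *
s=r.sense();print(s['eef_pos'],s['contact_force'],s['tcp_rot'])
a=r.grab_frame('side')[:,:,::-1]
z=lambda i,x,y:cv2.resize(i[y:y+110,x:x+110],None,fx=5,fy=5,interpolation=cv2.INTER_CUBIC)
cv2.imwrite('pics/z2.png',z(a,235,150))
im=cv2.imread('pics/side0.png')
for P in ([576,-162.3,179],[576,-162.3,129],[576,-162.3,154]):print(proj('side',P),proj('top',P))
E
```

```text
[ 576.11864106 -160.49165077  191.80926975] [-0.02765427  0.1636804  -0.03677269] [3.14088277e+00 1.69596345e-04 1.57212483e+00]
[294.89330915 208.52017198] [322.22516722 174.58029959]
[293.51025521 225.31458199] [319.05703557 179.82359326]
[294.19096616 217.04871577] [320.60664256 177.25897618]
```

View pics/z2.png

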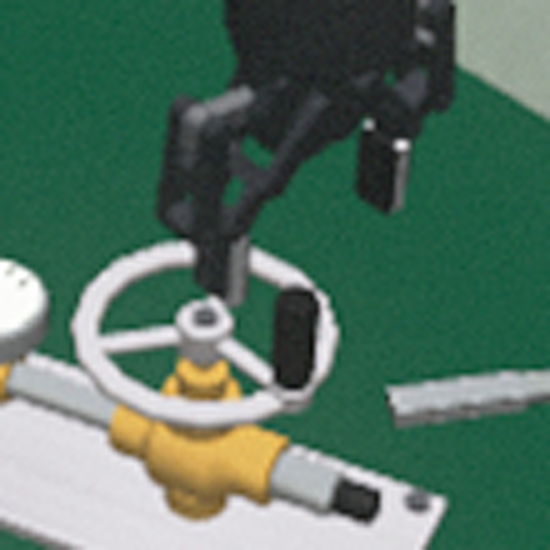

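The jaws straddle the handle and the handle's projection matches its mask (294,217). I'll shift -1.5 mm in y, lower 5 cm and close.

Call:
{"fn": "jog_arm", "kwargs": {"series": [[[-0.15, 0, 2, 0, 0, 0, 8.5], [-0.15, 0, 4, 0, 0, 0, 8.5], [-0.15, 0, 5, 0, 0, 0, 8.5], [-0.15, 0, 5, 0, 0, 0, 8.5], [-0.15, 0, 5, 0, 0, 0, 4]]]}}

```text
clock: 3.38
eef_pos: [576.3, -162.4, 142.1]
tcp_rot: [3.14, 0.0, 1.572]
contact_force: [0.2, 0.6, 0.3]
opening: 0.807
```

Call:
{"fn": "jog_arm", "kwargs": {"series": [[[0, 0, 0, 0, 0, 0, 1], [0, 0, 0, 0, 0, 0, 1], [0, 0, 0, 0, 0, 0, 1], [0, 0, 0, 0, 0, 0, 1], [0, 0, 0, 0, 0, 0, 1]]], "newtons": 60}}

```text
clock: 4.0
eef_pos: [576.0, -162.3, 141.8]
tcp_rot: [3.141, 0.0, 1.572]
contact_force: [-1.8, 1.7, 5.8]
opening: 0.218
```

```bash
python3 - <<'E'
from h import *
s=r.sense();print(s['clock'],s['eef_pos'],s['contact_force'],s['wrist_torque'],s['opening']*85.4)
a=r.grab_frame('side')[:,:,::-1]
cv2.imwrite('pics/z3.png',cv2.resize(a[150:260,235:345],None,fx=5,fy=5,interpolation=cv2.INTER_CUBIC))
E
```

```text
4.0 [ 576.01674392 -162.29703073  141.81342215] [-1.80738859  1.67883064  5.78585088] [ 0.03972475  0.24737295 -0.0246258 ] 18.606981803005866
```

View pics/z3.png

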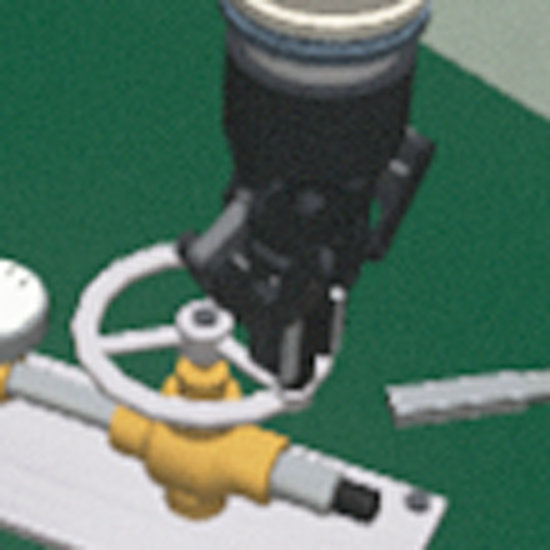

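Gripped: opening is about 19 mm on a 20 mm handle, with small forces. Next a helper to compute circle rows, in tool cm, from the current commanded point.

```bash
cat > c.py <<'E'
import numpy as np
def rows(cx,cy,R,p,phis):
    "phis in deg; p commanded xy at start of calls; prints rows per call of 5 (cm, tool x=+Y, tool y=+X)"
    p=np.array(p,float)
    for i in range(0,len(phis),5):
        q0=p.copy();L=[]
        for f in phis[i:i+5]:
            t=np.array([cx+R*np.cos(np.radians(f)),cy+R*np.sin(np.radians(f))])
            d=np.round((t-q0)/10,2);L.append([d[1],d[0]]);p=q0+10*d
        print(phis[i:i+5][-1],[[float(a) for a in l] for l in L],'end',p.round(1))
E
python3 - <<'E'
from c import *
rows(574.5,-107.7,55,[576,-162.2],[-92,-100,-110,-122,-135,-150,-165,-180,-195,-210,-225,-240,-255,-270,-285])
E
```

```text
-135 [[-0.05, -0.34], [0.03, -1.11], [0.28, -2.03], [0.79, -3.06], [1.56, -4.04]] end [ 535.6 -146.6]
-210 [[1.14, -0.87], [2.47, -1.42], [3.89, -1.61], [5.31, -1.42], [6.64, -0.87]] end [526.9 -80.2]
-285 [[1.14, 0.87], [2.01, 2.01], [2.56, 3.34], [2.75, 4.76], [2.56, 6.18]] end [588.7 -54.6]
```

Call:
{"fn": "jog_arm", "kwargs": {"series": [[[-0.05, -0.34, 0, 0, 0, 0, 1], [0.03, -1.11, 0, 0, 0, 0, 1], [0.28, -2.03, 0, 0, 0, 0, 1], [0.79, -3.06, 0, 0, 0, 0, 1], [1.56, -4.04, 0, 0, 0, 0, 1]]]}}

```text
clock: 4.68
eef_pos: [535.6, -146.9, 141.8]
tcp_rot: [3.139, 0.001, 1.571]
contact_force: [7.4, 2.4, 4.7]
opening: 0.211
```

Call:
{"fn": "jog_arm", "kwargs": {"series": [[[1.14, -0.87, 0, 0, 0, 0, 1], [2.47, -1.42, 0, 0, 0, 0, 1], [3.89, -1.61, 0, 0, 0, 0, 1], [5.31, -1.42, 0, 0, 0, 0, 1], [6.64, -0.87, 0, 0, 0, 0, 1]]]}}

```text
clock: 5.3
eef_pos: [525.9, -80.4, 141.8]
tcp_rot: [-3.141, 0.001, 1.572]
contact_force: [2.0, -5.0, 6.9]
opening: 0.216
```

Call:
{"fn": "jog_arm", "kwargs": {"series": [[[1.14, 0.87, 0, 0, 0, 0, 1], [2.01, 2.01, 0, 0, 0, 0, 1], [2.56, 3.34, 0, 0, 0, 0, 1], [2.75, 4.76, 0, 0, 0, 0, 1], [2.56, 6.18, 0, 0, 0, 0, 1]]]}}

```text
clock: 5.92
eef_pos: [587.4, -53.9, 141.7]
tcp_rot: [-3.14, -0.0, 1.572]
contact_force: [-3.8, -0.4, 12.0]
opening: 0.219
```

```bash
python3 - <<'E'
from h import *
from c import *
s=r.sense();print(s['clock'],s['eef_pos'],s['contact_force'],s['wrist_torque'],s['opening']*85.4)
p=s['eef_pos']-np.array([574.5,-107.7,0]);print(np.degrees(np.arctan2(p[1],p[0])),np.hypot(*p[:2]))
rows(574.5,-107.7,55,[588.7,-54.6],[-297,-308,-316,-322,-326,-330,-333,-335,-336,-337,-338,-339,-340,-341,-342])
E
```

```text
5.925 [587.44591373 -53.90282094 141.73457329] [-3.8244209  -0.35608231 11.98551149] [-0.17537628  0.56302456 -0.03261729] 18.677957350068723
76.46943793372621 55.33293013775143
-326 [[-0.41, 1.08], [-0.98, 1.97], [-1.49, 2.54], [-1.92, 2.91], [-2.23, 3.14]] end [620.1 -76.9]
-337 [[-0.33, 0.2], [-0.58, 0.34], [-0.76, 0.42], [-0.84, 0.46], [-0.93, 0.5]] end [625.1 -86.2]
-342 [[-0.09, 0.04], [-0.18, 0.07], [-0.27, 0.11], [-0.36, 0.14], [-0.45, 0.17]] end [626.8 -90.7]
```

Call:
{"fn": "jog_arm", "kwargs": {"series": [[[-0.41, 1.08, 0, 0, 0, 0, 1], [-0.98, 1.97, 0, 0, 0, 0, 1], [-1.49, 2.54, 0, 0, 0, 0, 1], [-1.92, 2.91, 0, 0, 0, 0, 1], [-2.23, 3.14, 0, 0, 0, 0, 1]]]}}

```text
clock: 6.55
eef_pos: [619.5, -76.5, 141.8]
tcp_rot: [-3.141, -0.0, 1.572]
contact_force: [0.2, 3.0, 9.3]
opening: 0.217
```

Call:
{"fn": "jog_arm", "kwargs": {"series": [[[-0.33, 0.2, 0, 0, 0, 0, 1], [-0.58, 0.34, 0, 0, 0, 0, 1], [-0.76, 0.42, 0, 0, 0, 0, 1], [-0.84, 0.46, 0, 0, 0, 0, 1], [-0.93, 0.5, 0, 0, 0, 0, 1]]]}}

```text
clock: 7.18
eef_pos: [624.5, -85.7, 141.8]
tcp_rot: [3.142, -0.0, 1.572]
contact_force: [0.8, 2.5, 7.8]
opening: 0.216
```

```bash
python3 - <<'E'
from h import *
s=r.sense();print(s['clock'],s['eef_pos'],s['contact_force'],s['wrist_torque'],s['opening']*85.4)
p=s['eef_pos']-np.array([574.5,-107.7,0]);print(np.degrees(np.arctan2(p[1],p[0])),np.hypot(*p[:2]))
a=r.grab_frame('side')[:,:,::-1];b=r.grab_frame('top')[:,:,::-1]
z=lambda i,x,y:cv2.resize(i[y:y+130,x:x+130],None,fx=3,fy=3,interpolation=cv2.INTER_CUBIC)
cv2.imwrite('pics/z4.png',cv2.hconcat([z(a,215,140),z(b,230,120)]))
E
```

```text
7.175 [624.47340145 -85.66111419 141.78256192] [0.80409324 2.51586293 7.82902296] [ 0.50228082 -0.18080675  0.00108809] 18.48893718852183
23.798070336070367 54.61733552446305
```

View pics/z4.png

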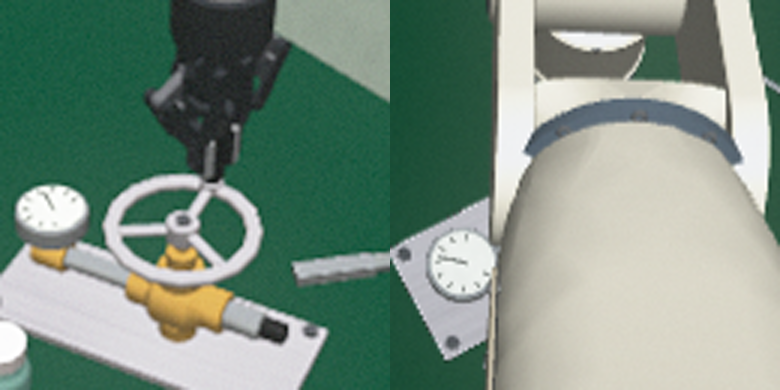

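The handle is still held at bearing 23.8°, near the expected 22.7°, and the tangential force is still only drag. I'll creep into the stop about 1° per row.

Call:
{"fn": "jog_arm", "kwargs": {"series": [[[-0.09, 0.04, 0, 0, 0, 0, 1], [-0.18, 0.07, 0, 0, 0, 0, 1], [-0.27, 0.11, 0, 0, 0, 0, 1], [-0.27, 0.11, 0, 0, 0, 0, 1], [-0.27, 0.11, 0, 0, 0, 0, 1]]]}}

```text
clock: 7.9
eef_pos: [624.8, -86.4, 141.8]
tcp_rot: [-3.14, -0.003, 1.571]
contact_force: [-1.7, 12.3, 10.9]
opening: 0.213
```

Call:
{"fn": "jog_arm", "kwargs": {"series": [[[-0.15, 0.05, 0, 0, 0, 0, 1], [-0.3, 0.1, 0, 0, 0, 0, 1], [-0.3, 0.1, 0, 0, 0, 0, 1], [-0.3, 0.1, 0, 0, 0, 0, 1]]]}}

```text
clock: 8.4
eef_pos: [624.9, -86.7, 141.7]
tcp_rot: [-3.138, -0.007, 1.571]
contact_force: [-5.4, 23.9, 15.1]
opening: 0.216
```

```bash
python3 - <<'E'
from h import *
from c import *
s=r.sense();print(s['clock'],s['eef_pos'],s['contact_force'],s['wrist_torque'],s['opening']*85.4)
for c in ([574.5,-107.7,0],[575,-108,0],[574,-107.5,0]):
    p=s['eef_pos']-np.array(c);print(np.degrees(np.arctan2(p[1],p[0])),np.hypot(*p[:2]))
E
```

```text
8.4 [624.85671811 -86.72890696 141.66116789] [-5.42540858 23.89505157 15.09272656] [ 3.93253195  0.74564599 -0.01727089] 18.418073287385976
22.609323084434582 54.54893035114704
23.10525090159155 54.20472064463608
22.216272165785323 54.93490769404458
```

The stop is confirmed: the command went 5 mm further while the TCP moved only 0.3 mm. The force rose to 24 N, and the bearing of 22.6° matches the station yaw of 22.7°. Next I fit the circle and plan two turns back.

```bash
python3 - <<'E'
from c import *
from scipy.optimize import least_squares as ls
P=np.array([(576,-162.3),(535.6,-146.9),(525.9,-80.4),(587.4,-53.9),(619.5,-76.5),(624.6,-86.2)])
f=ls(lambda v:np.hypot(P[:,0]-v[0],P[:,1]-v[1])-55,[574.5,-107.7]);print(f.x,f.fun)
d=np.array([624.65,-86.3])-f.x;print(np.degrees(np.arctan2(*d[::-1])))
cx,cy=f.x.round(1)
ph=[23,26,32,40,52]+list(range(67,728,15)); ph=[p for p in ph if p<=727]
print(len(ph))
rows(cx,cy,55,[627.2,-91.9],ph)
E
```

```text
[ 573.85675419 -107.29574924] [ 0.04599081  0.06428897 -0.01607871  0.08652779  0.06073065 -0.04631376]
22.458102462294637
50
52 [[0.61, -0.27], [0.87, -0.39], [1.37, -0.67], [2.0, -1.12], [2.79, -1.94]] end [607.8 -64. ]
127 [[0.73, -1.24], [1.12, -2.62], [1.13, -4.06], [0.77, -5.45], [0.06, -6.7]] end [540.8 -63.4]
202 [[-1.0, -1.02], [-2.24, -1.75], [-3.62, -2.14], [-5.06, -2.15], [-6.45, -1.79]] end [ 522.9 -127.9]
277 [[-1.25, 0.71], [-2.27, 1.71], [-3.0, 2.95], [-3.39, 4.33], [-3.4, 5.77]] end [ 580.6 -161.9]
352 [[0.36, 1.39], [1.07, 2.64], [2.07, 3.66], [3.31, 4.39], [4.69, 4.78]] end [ 628.4 -115. ]
427 [[1.44, 0.01], [2.83, -0.35], [4.08, -1.06], [5.1, -2.06], [5.83, -3.3]] end [595.4 -56.7]
502 [[0.39, -1.38], [0.4, -2.82], [0.04, -4.21], [-0.67, -5.46], [-1.67, -6.48]] end [530.6 -73.4]
577 [[-1.24, -0.73], [-2.62, -1.12], [-4.06, -1.13], [-5.45, -0.77], [-6.7, -0.06]] end [ 530.  -140.4]
652 [[-1.02, 1.0], [-1.75, 2.24], [-2.14, 3.62], [-2.15, 5.06], [-1.79, 6.45]] end [ 594.5 -158.3]
727 [[0.71, 1.25], [1.71, 2.27], [2.95, 3.0], [4.33, 3.39], [5.77, 3.4]] end [ 628.5 -100.6]
```

Call:
{"fn": "jog_arm", "kwargs": {"series": [[[0.61, -0.27, 0, 0, 0, 0, 1], [0.87, -0.39, 0, 0, 0, 0, 1], [1.37, -0.67, 0, 0, 0, 0, 1], [2.0, -1.12, 0, 0, 0, 0, 1], [2.79, -1.94, 0, 0, 0, 0, 1]]]}}

```text
clock: 9.02
eef_pos: [607.9, -64.0, 141.8]
tcp_rot: [3.14, 0.001, 1.572]
contact_force: [2.5, -2.0, 7.4]
opening: 0.217
```

Call:
{"fn": "jog_arm", "kwargs": {"series": [[[0.73, -1.24, 0, 0, 0, 0, 1], [1.12, -2.62, 0, 0, 0, 0, 1], [1.13, -4.06, 0, 0, 0, 0, 1], [0.77, -5.45, 0, 0, 0, 0, 1], [0.06, -6.7, 0, 0, 0, 0, 1]]]}}

```text
clock: 9.65
eef_pos: [540.4, -63.5, 141.8]
tcp_rot: [3.14, 0.001, 1.572]
contact_force: [6.8, -3.5, 4.0]
opening: 0.215
```

Call:
{"fn": "jog_arm", "kwargs": {"series": [[[-1.0, -1.02, 0, 0, 0, 0, 1], [-2.24, -1.75, 0, 0, 0, 0, 1], [-3.62, -2.14, 0, 0, 0, 0, 1], [-5.06, -2.15, 0, 0, 0, 0, 1], [-6.45, -1.79, 0, 0, 0, 0, 1]]]}}

```text
clock: 10.28
eef_pos: [522.7, -127.8, 141.8]
tcp_rot: [3.141, -0.001, 1.571]
contact_force: [5.6, 6.2, 5.7]
opening: 0.217
```

Call:
{"fn": "jog_arm", "kwargs": {"series": [[[-1.25, 0.71, 0, 0, 0, 0, 1], [-2.27, 1.71, 0, 0, 0, 0, 1], [-3.0, 2.95, 0, 0, 0, 0, 1], [-3.39, 4.33, 0, 0, 0, 0, 1], [-3.4, 5.77, 0, 0, 0, 0, 1]]]}}

```text
clock: 10.9
eef_pos: [579.3, -162.1, 141.7]
tcp_rot: [-3.139, 0.0, 1.571]
contact_force: [-3.2, 2.7, 12.6]
opening: 0.216
```

Tracking is good and forces are small, so I continue.

Call:
{"fn": "jog_arm", "kwargs": {"series": [[[0.36, 1.39, 0, 0, 0, 0, 1], [1.07, 2.64, 0, 0, 0, 0, 1], [2.07, 3.66, 0, 0, 0, 0, 1], [3.31, 4.39, 0, 0, 0, 0, 1], [4.69, 4.78, 0, 0, 0, 0, 1]]]}}

```text
clock: 11.52
eef_pos: [628.4, -115.6, 141.8]
tcp_rot: [3.141, 0.002, 1.572]
contact_force: [-0.3, -3.4, 9.0]
opening: 0.219
```

Call:
{"fn": "jog_arm", "kwargs": {"series": [[[1.44, 0.01, 0, 0, 0, 0, 1], [2.83, -0.35, 0, 0, 0, 0, 1], [4.08, -1.06, 0, 0, 0, 0, 1], [5.1, -2.06, 0, 0, 0, 0, 1], [5.83, -3.3, 0, 0, 0, 0, 1]]]}}

```text
clock: 12.15
eef_pos: [595.2, -56.5, 141.8]
tcp_rot: [3.14, 0.001, 1.572]
contact_force: [2.8, -3.2, 7.7]
opening: 0.219
```

Call:
{"fn": "jog_arm", "kwargs": {"series": [[[0.39, -1.38, 0, 0, 0, 0, 1], [0.4, -2.82, 0, 0, 0, 0, 1], [0.04, -4.21, 0, 0, 0, 0, 1], [-0.67, -5.46, 0, 0, 0, 0, 1], [-1.67, -6.48, 0, 0, 0, 0, 1]]]}}

```text
clock: 12.78
eef_pos: [530.3, -73.6, 141.8]
tcp_rot: [3.14, 0.0, 1.572]
contact_force: [6.8, -1.6, 3.5]
opening: 0.218
```

Call:
{"fn": "jog_arm", "kwargs": {"series": [[[-1.24, -0.73, 0, 0, 0, 0, 1], [-2.62, -1.12, 0, 0, 0, 0, 1], [-4.06, -1.13, 0, 0, 0, 0, 1], [-5.45, -0.77, 0, 0, 0, 0, 1], [-6.7, -0.06, 0, 0, 0, 0, 1]]]}}

```text
clock: 13.4
eef_pos: [529.5, -140.1, 141.7]
tcp_rot: [3.141, -0.001, 1.571]
contact_force: [5.1, 7.7, 7.4]
opening: 0.217
```

Call:
{"fn": "jog_arm", "kwargs": {"series": [[[-1.02, 1.0, 0, 0, 0, 0, 1], [-1.75, 2.24, 0, 0, 0, 0, 1], [-2.14, 3.62, 0, 0, 0, 0, 1], [-2.15, 5.06, 0, 0, 0, 0, 1], [-1.79, 6.45, 0, 0, 0, 0, 1]]]}}

```text
clock: 14.02
eef_pos: [593.4, -158.8, 141.7]
tcp_rot: [-3.14, 0.001, 1.572]
contact_force: [-4.1, 0.2, 11.9]
opening: 0.214
```

```bash
python3 - <<'E'
from h import *
from c import *
s=r.sense();print(s['clock'],s['eef_pos'],s['contact_force'],s['opening']*85.4)
rows(573.9,-107.3,55,[594.5,-158.3],[667,682,697,709,718,725,731,736,740,742.5])
E
```

```text
14.025 [ 593.41962341 -158.84472097  141.72251151] [-4.05674854  0.1623056  11.85621113] 18.300777784777594
718 [[0.71, 1.25], [1.71, 2.27], [2.95, 3.0], [4.05, 3.34], [4.91, 3.44]] end [ 628.9 -109.2]
742.5 [[0.67, -0.02], [1.24, -0.1], [1.71, -0.21], [2.07, -0.33], [2.29, -0.42]] end [624.7 -86.3]
```

Call:
{"fn": "jog_arm", "kwargs": {"series": [[[0.71, 1.25, 0, 0, 0, 0, 1], [1.71, 2.27, 0, 0, 0, 0, 1], [2.95, 3.0, 0, 0, 0, 0, 1], [4.05, 3.34, 0, 0, 0, 0, 1], [4.91, 3.44, 0, 0, 0, 0, 1]]]}}

```text
clock: 14.65
eef_pos: [628.9, -109.5, 141.8]
tcp_rot: [3.141, 0.001, 1.572]
contact_force: [2.5, -3.3, 6.9]
opening: 0.214
```

Call:
{"fn": "jog_arm", "kwargs": {"series": [[[0.67, -0.02, 0, 0, 0, 0, 1], [1.24, -0.1, 0, 0, 0, 0, 1], [1.71, -0.21, 0, 0, 0, 0, 1], [2.07, -0.33, 0, 0, 0, 0, 1], [2.29, -0.42, 0, 0, 0, 0, 1]]]}}

```text
clock: 15.28
eef_pos: [624.8, -86.4, 141.8]
tcp_rot: [3.14, 0.001, 1.572]
contact_force: [3.7, -1.4, 5.9]
opening: 0.216
```

Call:
{"fn": "jog_arm", "kwargs": {"series": [[[0, 0, 0, 0, 0, 0, 1], [0, 0, 0, 0, 0, 0, 1], [0, 0, 0, 0, 0, 0, 1]]]}}

```text
clock: 15.65
eef_pos: [624.7, -86.2, 141.8]
tcp_rot: [3.14, 0.0, 1.572]
contact_force: [4.1, 0.7, 6.5]
opening: 0.214
```

```bash
python3 - <<'E'
from h import *
s=r.sense();print(s['clock'],s['eef_pos'],s['contact_force'],s['opening']*85.4)
p=s['eef_pos']-np.array([573.86,-107.3,0]);print(np.degrees(np.arctan2(p[1],p[0])),np.hypot(*p[:2]))
a=r.grab_frame('side')[:,:,::-1];b=r.grab_frame('top')[:,:,::-1]
z=lambda i,x,y:cv2.resize(i[y:y+130,x:x+130],None,fx=3,fy=3,interpolation=cv2.INTER_CUBIC)
cv2.imwrite('pics/z5.png',cv2.hconcat([z(a,215,140),z(b,230,120)]))
E
```

```text
15.65 [624.68943609 -86.20077174 141.81127714] [4.07074611 0.734594   6.53917198] 18.317570425324575
22.54326970868873 55.03461643794929
```

View pics/z5.png

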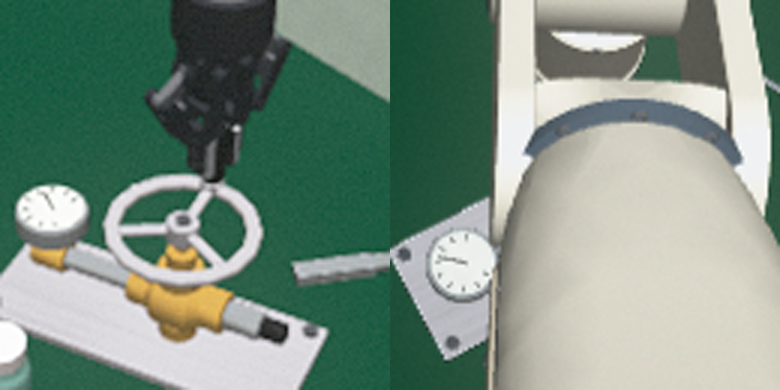

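The picture matches the shut view (same spoke and handle position, gripper still closed), and the bearing is 22.54° against 22.5° at the stop. Handing in.

```bash
python3 -c "
from rig import r
print(r.sign_off())"
```

```text
the job is handed in; nothing more can be done
None
```

The valve was shut against its stop, then backed off two full turns anticlockwise. I handed the job in at about 16 s with the gripper still closed on the handle.

- **Shutting:** I turned the wheel about 249° clockwise. The push rose to 24 N while the tool moved only 0.3 mm, which confirmed the stop. The handle's bearing there was 22.5°, against a station yaw of 22.7° measured from the images.
- **Backing off:** The final handle bearing was 22.54°, within about 0.1° of the stop bearing plus two full turns. The tool's points round the circle fitted a 55 mm radius to within 0.1 mm, and the grip stayed at about 18.3 mm opening throughout.
- **Forces and bystanders:** No force reading passed about 30 N. The parts of the jar and module visible in the last pictures showed no change; I did not check the screwdriver closely.
- **Small disagreements:** The hub found in the first images was about 0.8 mm off the fitted centre. I measured the hub top at 129 mm, against the 131 mm given. A residual 4 to 7 N remained on the tool at the end, mostly radial and vertical.

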